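Bolt the jig carriage and rock the stuck locating block free

TASK

Slide the red-knobbed bolt fully home into the brass keeper so that the jig's carriage is locked. Then grip the stuck locating block by its blue grip and, while it still sits in its slot, rock it towards one orange jaw and then towards the other until both stiff jaws have been pushed back and their lips no longer hold it; then lift it upright and finish while still holding it steady just clear, a few centimetres above the jaws and over its nest. Leave the bolt home, keep the carriage where it is, and do not disturb the tools lying about.

Things in the scene. Friction and masses are not known exactly. Their poses are not given: they have to be found in the camera images.
- fixture: Drilling jig fixed to the table: grey base plate 124 x 214 x 10 mm, a steel bolt barrel 28 mm high at its -y end, an aluminium carriage at its +y end. Origin on the table, z up; the plate spans x -62..62, y -124..90 mm. Directions x and y in all these notes are the fixture's own axes; +x is the side away from the robot at yaw 0. A 0.20 m tall cabinet stands to its left.
- nest (a point): Centre of the floor of the block's slot, 22 mm above the table, at x 0, y 40 mm of the fixture. Slot 17.5 (x) x 28 (y) mm, 8 deep, in the carriage (90 x 80 mm, top 30 mm above the table). On it stand two orange jaws at the block's -x and +x sides, from 11 to 34 mm off centre in x, 24 mm wide in y (dark feet 34), tops 70 mm above the table.
- bolt (a joint): Travel of the bolt along the fixture's +y, m: 0 as drawn back, 0.032 fully home (end stop; its rod then sits in the brass keeper of the carriage and locks it). Stays where it is left; friction about 2.5 N. Starts drawn back, 0 to 0.008.
- bolt_knob (a point): Centre of the top of the bolt's red knob, a 14 x 14 mm square post with rounded edges; the red part reaches from 34 to 62 mm above the table. The barrel walls beside it are 28 mm high. Moves with the bolt; rubber-mounted, it gives up to 3 mm in x.
- carriage (a joint): Slide of the carriage along the fixture's +x, m: 0 at its stop (start, and where it must stay), up to 0.020. Slides easily (2 N) when not bolted; bolted, it has 1 to 2 mm of play.
- jaw_near (a joint): Orange jaw on the block's -x side, m, outward (-x) positive; starts at 0 to 0.001, stop at 0.010. Stiff (8 N friction), no spring: stays where pushed. At 0 its lip overlaps the block's shoulder by 3 mm, 2.5 mm above it: the block lifts out only once the jaw is past about 0.003. Rocking the block 10 degrees this way pushes it to about 0.0045; 16 degrees nears the stop.
- jaw_far (a joint): The same for the orange jaw on the +x side, outward (+x) positive.
- block: Loose block, 0.2 kg, 92 mm tall, standing in the slot. Origin: centre of its underside, z up, axes as the fixture's at the start. Brass half-round foot, radius 8 mm; it rocks about the foot's axis (along y, 8 mm above the origin) to -x and +x. Steel body 28 (x) x 30 mm, 13 to 40 mm up, its top the shoulder under the jaw lips. Blue grip 20 (x) x 24 mm, 40 to 92 mm up.
- driver_yellow: Bystander: yellow screwdriver, 24 x 160 x 29 mm, on the table beside the jig. Origin at the centre of its underside.
- star_knob: Bystander: black star knob standing on its head, 38 x 42 x 40 mm, on the table at the jig's +y end.
- tape_0: Bystander: small black roll of tape, 55 x 53 x 19 mm, on the table at the jig's -y end.
- hex_key_5: Bystander: small black hex key, 32 x 88 x 6 mm, on the table on the jig's -x side.
Not all that is in view belongs to the job. Leave any brown or green look-alike of the block alone.

How it is judged:
By the outcome, as a careful person would: the job done as asked, in the order asked, and still so for the second after the job is handed in, while the arm keeps its last pose, push and grip.
It also fails if it takes over 51 s, if anything falls off the work surface, if the arm or the gripper's body presses on something with over 40 N, if the wrist force passes 120 N, or if a joint passes its speed limit or range.

ROBOT

A 7-joint arm with a two-finger parallel gripper is mounted at the origin on the work surface; the furniture and walls round the work are solid. World frame = base frame: x ahead of the robot, y to its left, z up, the work surface at z = 0. Lengths are in m, angles in rad, forces in N, time in s.
With the tool pointing down it reaches from about 0.4 to 0.925 m from the base axis. Payload 4.1 kg.
Tool frame: the origin (TCP) lies midway between the tips of the shut fingers; the grasp point (between the pads) lies 19 mm behind it (robot.tcp_to_grasp is the distance from the TCP to the grasp point, in m); z points along the fingers, y is the line along which they close (so a half turn about z gives the same grasp; the last joint's range is limited). The gripper opens to 85 mm and grips with 20 to 120 N. Pads are 22 mm wide; open, the fingers measure 114 mm over their backs; the gripper's body (76 mm by 85 mm) begins 54 mm behind the grasp point. The pads swing forward as they close: fully open they stand 13 mm farther back than shut.
Start: joints at [1.073, 0.398, 0.045, 1.537, -0.019, 1.207, -0.051], TCP at [0.252, -0.599, 0.196] pointing down, gripper open.
Joint ranges: [-2.82, 2.82], [-0.49, 2.23], [-1.37, 1.46], [0, 2.46], [-1.36, 4.5], [0.23, 2], [-2.94, 2.94]. Speed limits (rad/s): [2.57, 2.57, 3.14, 3.14, 3.14, 3.14, 3.14].

INTERFACE

Orientations are given as a unit quaternion [x, y, z, w].
In Python, from station import robot gives the robot as it stands.
- The arm moves only by the tool servo_tool, never from a script. Its argument "motion" is a list of rows, each an object of numbers: "ax", "ay", "az": the turn, a rotation vector about the tool's x, y, z in degrees; "tx", "ty", "tz": the shift along the tool's x, y, z in cm; "grip": the finger opening in cm, from 0 to 8.54. A call has 1 to 8 rows; each row shifts and turns the commanded pose from where the row before left it, along the tool's axes as they then stand; what a row does not reach is not made up. A row lasts 1/8 s, in which the tool goes at most 62.5 mm and 10.7 degrees, less where a joint would pass 70% of its speed; a pose out of reach is approached as far as the arm can. A call is refused whole if a number of a shift passes 6.25 or a number of a turn 10.7, either way. A call with a gripper value outside its range is refused whole. The fingers move at their own pace and stop on an object; "squeeze" is the grip in N (left out, the last holds). Time passes only in rows, so rows that do not move let the fingers close. It gives the time, the measured TCP pose, the force, the opening and the grip force at its end, in the units of the state.
- robot.state(): the state, without advancing time (a new reading comes with each control period).
- robot.get_image(name): name is "side" or "top"; returns a dict with "pixels" (480x640x3 uint8, blue, green, red), "camera_matrix" (3x3 intrinsics, pixels), "dist" ([k1, k2, p1, p2, k3] as OpenCV has them; the pictures are not rectified), "R" (3x3) and "t" (3): a world point X has camera coordinates R X + t. Camera axes: x right, y down, z forward; pixel columns grow to the right and rows downward; lengths in m; the calibration is good to about 2 mm. A picture is of the moment at which its call begins. There is no depth.
- robot.sign_off(): hands the job in; it is judged then, once.
The state is a dict: "t": time; "qpos": joint angles; "qd": joint speeds; "joint_efforts": joint torques, N m; "tcp_pos": TCP position; "eef_rot": TCP orientation; "ft_force": force on the tool from outside, world axes, zero at the start; "wrist_torque": the same for the moment, N m; "gripper_width": finger opening in m; "gripper_force": force on a finger pad.
Only numpy, scipy, OpenCV 4.12 (cv2) and the standard library are available. Lean on these libraries where they do the work, as an engineer would, in place of code of your own. Each camera call takes 0.05 s, during which the arm holds its last target. There are 200 camera calls.

## Working session

There is one attempt and no reset: what is moved stays moved. The work goes in short steps, Python scripts to look and compute and a tool call to move; the robot and the scene stay as the last step left them, time stands still between calls to the robot, and variables do not carry over. Pictures are saved under pics/ and viewed, at most 10 in all, crops included, and the job is handed in when it is done.

Besides the shell and the picture viewer there is one more tool, called after ">>>" in YAML: its name, and indented under it one key for each argument. servo_tool: Moves the arm, as the interface text tells. Its arguments: {"type":"object","properties":{"motion":{"type":"array","items":{"type":"object","properties":{"ax":{"type":"number"},"ay":{"type":"number"},"az":{"type":"number"},"tx":{"type":"number"},"ty":{"type":"number"},"tz":{"type":"number"},"grip":{"type":"number"}}}},"squeeze":{"type":"number"}},"required":["motion"]}

```bash
mkdir -p pics; ls; cat > h.py <<'E'
import numpy as np, cv2
from station import robot
def look(n,f=None):
    im=robot.get_image(n)
    if f: cv2.imwrite('pics/'+f,im['pixels'])
    return im
def ray(im,uv):
    p=cv2.undistortPoints(np.array([[uv]],float),np.array(im['camera_matrix']),np.array(im['dist']))[0,0]
    R=np.array(im['R']);t=np.array(im['t'])
    return -R.T@t, R.T@np.array([p[0],p[1],1])
def onz(im,uv,z):
    c,d=ray(im,uv); return c+d*(z-c[2])/d[2]
def proj(im,X):
    R=np.array(im['R']);r,_=cv2.Rodrigues(R)
    return cv2.projectPoints(np.array([X],float).reshape(-1,1,3),r,np.array(im['t'],float),np.array(im['camera_matrix']),np.array(im['dist']))[0].reshape(-1,2)
def tri(a,ua,b,ub):
    c1,d1=ray(a,ua);c2,d2=ray(b,ub)
    s=np.linalg.lstsq(np.stack([d1,-d2],1),c2-c1,rcond=None)[0]
    p,q=c1+s[0]*d1,c2+s[1]*d2
    return (p+q)/2,np.linalg.norm(p-q)
def blobs(im,lo,hi,amin=60):
    h=cv2.cvtColor(im['pixels'],cv2.COLOR_BGR2HSV)
    m=cv2.inRange(h,lo,hi)
    n,l,s,c=cv2.connectedComponentsWithStats(m)
    return [(c[i].round(1).tolist(),s[i].tolist()) for i in range(1,n) if s[i][4]>=amin],l
E
python3 - <<'E'
from h import *
for n in('top','side'):
    im=look(n,n+'0.png'); print(n,-np.array(im['R']).T@im['t'])
    for k,lo,hi in(('red',(0,150,80),(6,255,255)),('red2',(174,150,80),(180,255,255)),('orange',(8,150,100),(20,255,255)),('blue',(100,120,60),(125,255,255)),('yellow',(22,120,100),(34,255,255))):
        print(k,blobs(im,lo,hi)[0])
print(robot.state())
E
```

```text
pics
top [ 0.34366897 -0.12273841  0.90340401]
red [([199.4, 105.1], [195, 99, 9, 12, 68]), ([153.3, 251.9], [148, 241, 12, 22, 206]), ([295.6, 338.5], [270, 335, 53, 12, 194]), ([296.0, 359.9], [275, 351, 44, 15, 171])]
red2 []
orange [([346.8, 223.8], [341, 217, 14, 14, 83]), ([354.5, 246.0], [348, 240, 15, 14, 115])]
blue []
yellow [([210.1, 81.7], [185, 69, 41, 29, 577]), ([386.1, 275.0], [376, 270, 19, 11, 88])]
side [0.48535775 0.62097123 0.48555773]
red [([428.8, 284.5], [425, 277, 9, 16, 69])]
red2 []
orange [([308.9, 247.4], [303, 241, 14, 18, 81]), ([353.6, 248.9], [347, 242, 15, 15, 121])]
blue []
yellow []
{'t': 0.1, 'qpos': array([ 1.0729788 ,  0.399135  ,  0.0450448 ,  1.53773826, -0.01869881,
        1.20691772, -0.05068877]), 'qd': array([ 0.00067891, -0.00285909,  0.00039067, -0.00285196,  0.00066294,
        0.00050739,  0.00048648]), 'joint_efforts': array([ 3.52847586e-03, -4.76266837e+01,  1.37017764e+00, -2.54950958e+01,
        1.20165016e-02,  5.01938659e-03, -1.91572965e-06]), 'tcp_pos': array([ 0.25218276, -0.5984016 ,  0.19486363]), 'eef_rot': array([ 9.80171975e-01,  1.98146686e-01, -2.38217351e-04, -8.55877116e-04]), 'ft_force': array([0.49373511, 0.01349074, 0.5954395 ]), 'wrist_torque': array([ 0.05647695, -0.03627865,  0.0044699 ]), 'gripper_force': 0.0, 'gripper_width': 0.085463902033928}
```

View pics/top0.png

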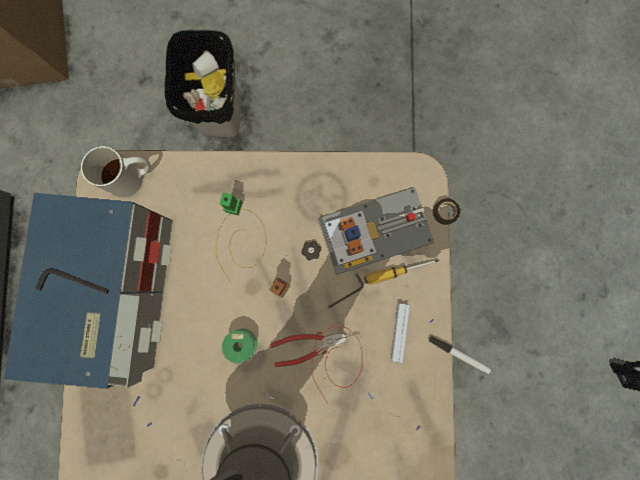

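View pics/side0.png

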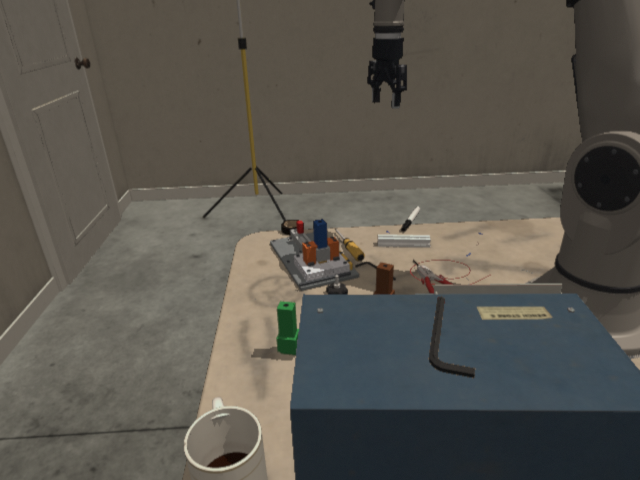

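The top view shows the jig at about (380,230): blue grip (352,233), orange jaws (347,224) and (354,246), red knob (411,216). In the side view the blue grip is at (320,232) and the red knob at (300,227). The look-alikes are green at (232,203) and brown at (280,287) in the top view. The block is the blue-gripped one on the carriage between the orange jaws. An enlarged crop should confirm this.

```bash
python3 - <<'E'
from h import *
t=look('top');s=look('side')
a=cv2.resize(t['pixels'][175:290,305:465],None,fx=5,fy=5,interpolation=cv2.INTER_CUBIC)
cv2.imwrite('pics/topc.png',a)
cv2.imwrite('pics/sidec.png',cv2.resize(s['pixels'][205:300,260:380],None,fx=6,fy=6,interpolation=cv2.INTER_CUBIC))
print(t['camera_matrix'],s['camera_matrix'])
for im,n,lab in((t,'top',(305,175,465,290)),(s,'side',(260,205,380,300))):
    for k,lo,hi in(('red',(0,120,60),(6,255,255)),('red2',(172,120,60),(180,255,255)),('orange',(7,120,60),(17,255,255)),('blue',(100,80,30),(125,255,255))):
        print(n,k,[b for b in blobs(im,lo,hi,15)[0] if lab[0]<b[0][0]<lab[2] and lab[1]<b[0][1]<lab[3]])
E
```

```text
[[435.99430816   0.         325.13119705]
 [  0.         435.99430816 244.46496366]
 [  0.           0.           1.        ]] [[459.4911717    0.         320.58264907]
 [  0.         459.4911717  248.09904767]
 [  0.           0.           1.        ]]
top red [([410.7, 216.5], [406, 213, 10, 8, 58])]
top red2 []
top orange [([346.6, 223.5], [340, 217, 15, 14, 109]), ([354.6, 246.3], [348, 239, 15, 16, 144])]
top blue [([352.5, 232.1], [346, 226, 14, 13, 110])]
side red [([299.7, 226.4], [296, 220, 8, 14, 84])]
side red2 []
side orange [([333.1, 247.5], [327, 237, 13, 23, 189]), ([309.2, 252.0], [302, 241, 15, 23, 256])]
side blue [([320.1, 233.1], [314, 219, 13, 30, 333])]
```

View pics/topc.png

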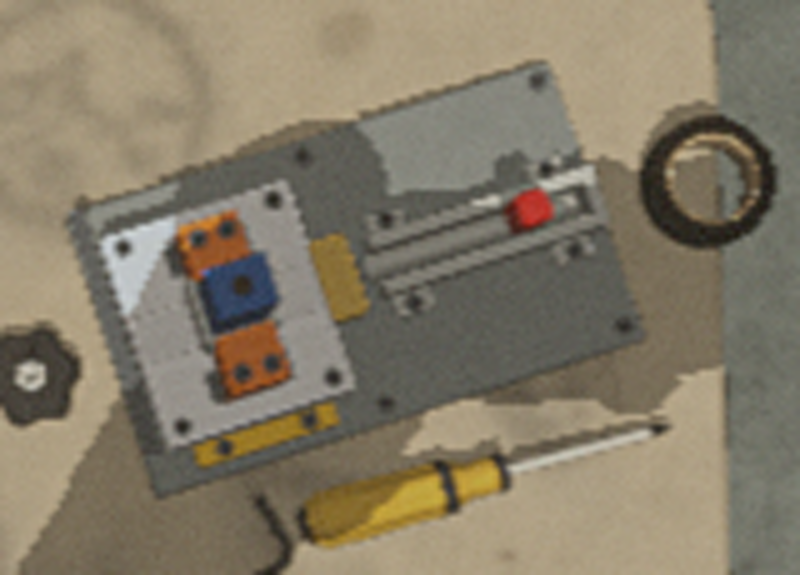

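View pics/sidec.png

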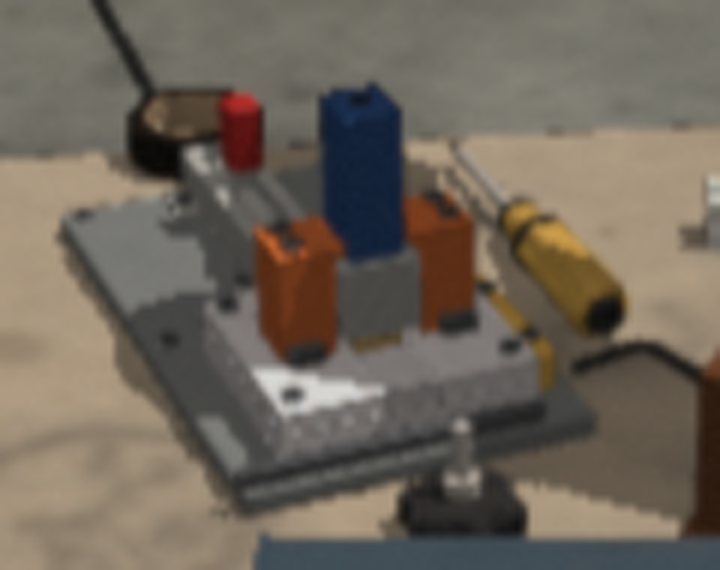

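The crops confirm the block: blue grip centred at (353,232.6) between the two orange jaws, with the steel body visible in the side view. The red knob is at (411,216.5), drawn back in the barrel. Plate corners in the top crop: (540,62), (70,212), (158,495), (645,338).

```bash
cat >> h.py <<'E'
def fitfix(im,pts):
    A=np.array([onz(im,p,z)[:2] for p,z,_ in pts]);B=np.array([b for *_,b in pts])
    a,b=A.mean(0),B.mean(0);H=(B-b).T@(A-a);th=np.arctan2(H[0,1]-H[1,0],H[0,0]+H[1,1])
    R=np.array([[np.cos(th),-np.sin(th)],[np.sin(th),np.cos(th)]])
    o=a-R@b; return th,o,R,(A-(B@R.T+o))
E
python3 - <<'E'
from h import *
t=look('top');s=look('side')
f=lambda x,y:((x+.5)/5-.5+305,(y+.5)/5-.5+175)
P=[(f(540,62),.01,(.062,-.124)),(f(70,212),.01,(.062,.09)),(f(158,495),.01,(-.062,.09)),(f(645,338),.01,(-.062,-.124))]
th,o,R,r=fitfix(t,P); print('yaw',np.degrees(th),o,'res mm',(r*1000).round(1).tolist())
g=lambda x,y:((x+.5)/6-.5+260,(y+.5)/6-.5+205)
loc=lambda p:(R.T@(np.array(p)[:2]-o)*1000).round(1)
for n,p in(('blocktop',onz(t,f(241,287),.114)),('jawfar',onz(t,f(212,232),.07)),('jawnear',onz(t,f(258,368),.07)),('knob',onz(t,f(533,207),.062))):print(n,p,loc(p))
for n,p,q in(('blocktop',f(241,287),g(361,98)),('knob',f(533,207),g(240,99))):
    X,e=tri(t,p,s,q);print(n,X,e,loc(X))
for n,X in(('nest',(0,.04)),('knob0',(0,-.074))):print(n,R@X+o)
# side check of plate corners, nearest (+x,+y),( -x,+y)
for c in((.062,.09),(-.062,.09),(.062,-.124)):
    w=R@c+o;u=proj(s,[*w,.01])[0];print('side proj crop',(u-[260,205]+.5)*6)
st=robot.state();from scipy.spatial.transform import Rotation as Ro
print(Ro.from_quat(st['eef_rot']).as_matrix().round(4),st['tcp_pos'])
E
```

```text
yaw 18.1912898487548 [ 0.46111197 -0.21733709] res mm [[-1.9, 3.6], [0.6, -3.3], [1.3, -1.2], [-0.0, 0.9]]
blocktop [ 0.44771369 -0.17921185  0.114     ] [-0.8 40.4]
jawfar [ 0.47490488 -0.17121381  0.07      ] [27.5 39.5]
jawnear [ 0.42216366 -0.18878945  0.07      ] [-28.1  39.3]
knob [ 0.48661121 -0.29737376  0.062     ] [ -0.8 -84. ]
blocktop [ 0.44818778 -0.17918111  0.11554835] 0.001352725240790215 [-0.4 40.3]
knob [ 0.48713486 -0.29730737  0.06268592] 0.0012666985250396085 [ -0.2 -84.1]
nest [ 0.44862435 -0.17933631]
knob0 [ 0.48421406 -0.28763854]
side proj crop [244.86804298 497.3503318 ]
side proj crop [599.8952794 415.3595595]
side proj crop [ 58.76444436 213.92109266]
[[ 9.215e-01  3.884e-01 -3.000e-04]
 [ 3.884e-01 -9.215e-01  5.000e-04]
 [-1.000e-04 -6.000e-04 -1.000e+00]] [ 0.25230916 -0.5987975   0.19546737]
```

```bash
cat >> h.py <<'E'
from scipy.spatial.transform import Rotation as Ro
YAW=np.radians(18.2)
def todo(p,lean=0):
    "tool-frame shift (cm) and turn (deg) from the measured pose to TCP p, tool x along fixture x, leaned about fixture -y"
    st=robot.state();C=Ro.from_quat(st['eef_rot'])
    T=Ro.from_euler('z',YAW)*Ro.from_euler('x',np.pi)*Ro.from_euler('y',lean,degrees=True)
    print('t',round(st['t'],2),'shift cm',(C.inv().apply(np.array(p)-st['tcp_pos'])*100).round(2),'turn',np.degrees((C.inv()*T).as_rotvec()).round(2),'F',st['ft_force'].round(1),'grip',st['gripper_width'].round(4),st['gripper_force'])
E
echo
```

>>> servo_tool:
  motion:
    - {"az": 4.6, "grip": 4.5}
    - {"tx": 4, "ty": -2.7}
    - {"tx": 4, "ty": -2.7}
    - {"tx": 4, "ty": -2.7}
    - {"tx": 4, "ty": -2.7}
    - {"tx": 4, "ty": -2.7}
    - {"tx": 4, "ty": -2.7}
    - {"tx": 4, "ty": -2.7}
  squeeze: 30

```text
invalid input at $.motion[0]: expected keys ax, ay, az, tx, ty, tz, grip
```

```bash
python3 -c "
from h import *
todo((.4869,-.2973,.10))"
```

```text
Traceback (most recent call last):
  File "h.py", line 37, in todo
    print('t',round(st['t'],2),'shift cm',(C.inv().apply(np.array(p)-st['tcp_pos'])*100).round(2),'turn',np.degrees((C.inv()*T).as_rotvec()).round(2),'F',st['ft_force'].round(1),'grip',st['gripper_width'].round(4),st['gripper_force'])
                                                                                                                                                                                         ^^^^^^^^^^^^^^^^^^^^^^^^^
AttributeError: 'float' object has no attribute 'round'
```

All seven keys are required in each row.

>>> servo_tool:
  motion:
    - {"ax": 0, "ay": 0, "az": 4.6, "tx": 0, "ty": 0, "tz": 0, "grip": 4.5}
    - {"ax": 0, "ay": 0, "az": 0, "tx": 4, "ty": -2.7, "tz": 0, "grip": 4.5}
    - {"ax": 0, "ay": 0, "az": 0, "tx": 4, "ty": -2.7, "tz": 0, "grip": 4.5}
    - {"ax": 0, "ay": 0, "az": 0, "tx": 4, "ty": -2.7, "tz": 0, "grip": 4.5}
    - {"ax": 0, "ay": 0, "az": 0, "tx": 4, "ty": -2.7, "tz": 0, "grip": 4.5}
    - {"ax": 0, "ay": 0, "az": 0, "tx": 4, "ty": -2.7, "tz": 0, "grip": 4.5}
    - {"ax": 0, "ay": 0, "az": 0, "tx": 4, "ty": -2.7, "tz": 0, "grip": 4.5}
    - {"ax": 0, "ay": 0, "az": 0, "tx": 4, "ty": -2.7, "tz": 0, "grip": 4.5}
  squeeze: 30

```text
t: 1.3
tcp_pos: [0.46, -0.3306, 0.196]
eef_rot: [0.987, 0.159, 0.0, 0.0]
ft_force: [1.1, -1.2, 0.1]
gripper_width: 0.0449
gripper_force: 0.0
```

```bash
sed -i "s/st\['gripper_width'\].round(4)/round(st['gripper_width'],4)/" h.py; python3 -c "
from h import *
todo((.4869,-.2973,.10))"
```

```text
t 1.3 shift cm [ 3.6  -2.32  9.6 ] turn [ 0.03 -0.01  0.05] F [ 1.1 -1.2  0.1] grip 0.0449 0.0
```

>>> servo_tool:
  motion:
    - {"ax": 0, "ay": 0, "az": 0, "tx": 0, "ty": 0, "tz": 3, "grip": 4.5}
    - {"ax": 0, "ay": 0, "az": 0, "tx": 0, "ty": 0, "tz": 3, "grip": 4.5}
    - {"ax": 0, "ay": 0, "az": 0, "tx": 0, "ty": 0, "tz": 0, "grip": 4.5}
    - {"ax": 0, "ay": 0, "az": 0, "tx": 0, "ty": 0, "tz": 0, "grip": 4.5}

```text
t: 1.8
tcp_pos: [0.4598, -0.3324, 0.1369]
eef_rot: [0.987, 0.158, 0.001, 0.001]
ft_force: [0.9, -0.0, 0.0]
gripper_width: 0.0453
gripper_force: 0.0
```

```bash
python3 -c "
from h import *
todo((.4869,-.2973,.042))"
```

```text
t 1.8 shift cm [ 3.67 -2.5   9.49] turn [ 0.08 -0.06  0.03] F [ 0.9 -0.   0. ] grip 0.0453 0.0
```

>>> servo_tool:
  motion:
    - {"ax": 0, "ay": 0, "az": 0, "tx": 1.8, "ty": -1.2, "tz": 1, "grip": 4.5}
    - {"ax": 0, "ay": 0, "az": 0, "tx": 1.9, "ty": -1.3, "tz": 1, "grip": 4.5}
    - {"ax": 0, "ay": 0, "az": 0, "tx": 0, "ty": 0, "tz": 2.5, "grip": 4.5}
    - {"ax": 0, "ay": 0, "az": 0, "tx": 0, "ty": 0, "tz": 2.5, "grip": 4.5}
    - {"ax": 0, "ay": 0, "az": 0, "tx": 0, "ty": 0, "tz": 1.3, "grip": 4.5}
    - {"ax": 0, "ay": 0, "az": 0, "tx": 0, "ty": 0, "tz": 0, "grip": 4.5}
    - {"ax": 0, "ay": 0, "az": 0, "tx": 0, "ty": 0, "tz": 0, "grip": 4.5}

```text
t: 2.68
tcp_pos: [0.4875, -0.2972, 0.0541]
eef_rot: [0.987, 0.158, 0.001, 0.001]
ft_force: [0.5, -0.6, 0.7]
gripper_width: 0.0455
gripper_force: 0.0
```

```bash
python3 -c "
from h import *
todo((.4869,-.2973,.042))
a=look('top')['pixels'][150:310,290:480];b=look('side')['pixels'][190:300,250:380]
cv2.imwrite('pics/k1.png',np.hstack([cv2.resize(x,(400,400*x.shape[0]//x.shape[1]//1))[:330] if 0 else cv2.resize(x,(400,336)) for x in(a,b)]))"
```

```text
t 2.67 shift cm [-0.06 -0.01  1.21] turn [ 0.11 -0.09  0.04] F [ 0.5 -0.6  0.7] grip 0.0455 0.0
```

View pics/k1.png

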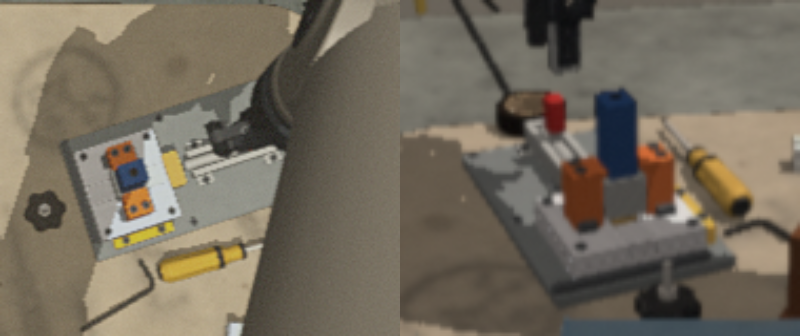

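The top view shows the +y finger at about crop (225,140). In the side view the fingers at (565,60) look higher than the knob at (555,110), so I'll check against projections of the TCP.

```bash
python3 -c "
from h import *
st=robot.state();p=st['tcp_pos'];C=Ro.from_quat(st['eef_rot'])
print(st['t'],p,st['qd'].round(3))
s=look('side');t=look('top')
for d in((0,0,0),(0,-.0225,-.01),(0,.0225,-.01)):
  X=p+C.apply(d);print(d,proj(s,X),(proj(s,X)-[250,190])*[400/130,336/110]+[400,0],(proj(t,X)-[290,150])*[400/190,336/160])
print(blobs(s,(0,120,60),(6,255,255),15)[0][:6])
cv2.imwrite('pics/k2.png',cv2.resize(s['pixels'][190:290,250:380],None,fx=6,fy=6))
todo((.4869,-.2973,.042))"
```

```text
2.775 [ 0.48734714 -0.2970788   0.05403295] [-0.001  0.003  0.     0.005 -0.001 -0.001 -0.001]
(0, 0, 0) [[299.94468932 224.7473438 ]] [[553.67596713 106.13734106]] [[253.09597934 139.23945241]]
(0, -0.0225, -0.01) [[303.20630199 224.63972218]] [[563.71169843 105.80860592]] [[232.35696637 144.86749409]]
(0, 0.0225, -0.01) [[296.43159082 216.74564603]] [[542.8664333  81.6957915]] [[278.11864932 130.09439624]]
[([299.7, 226.4], [296, 220, 8, 14, 85]), ([427.9, 284.2], [421, 277, 13, 16, 95]), ([444.5, 281.4], [438, 278, 14, 6, 39])]
t 2.88 shift cm [-0.03  0.04  1.17] turn [ 0.07 -0.06  0.05] F [0.8 0.4 0.2] grip 0.0451 0.0
```

View pics/k2.png

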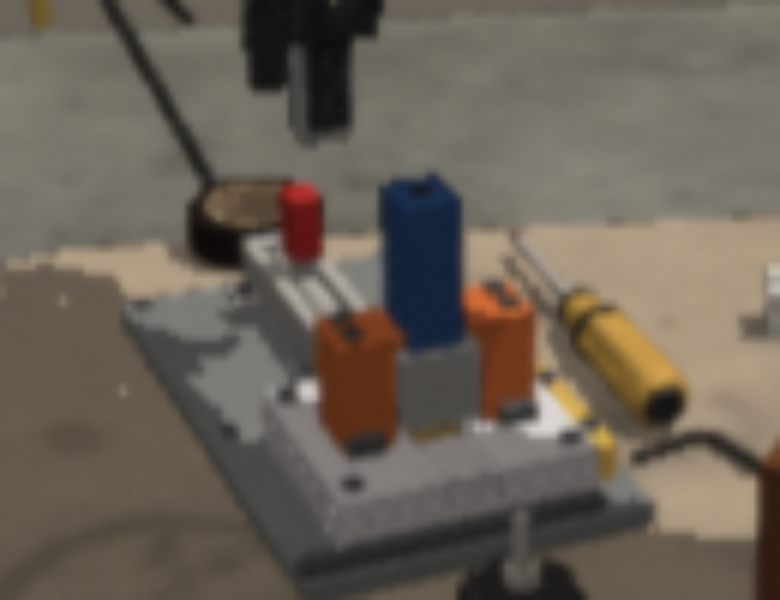

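The side crop shows the fingertips at about (304,213) and (295,205), roughly 11 px above their projections. The tips seem to sit higher than the reported TCP while the fingers are open. I'll go down to the planned height and close gently. The finger opening will show whether the knob is between the pads.

>>> servo_tool:
  motion:
    - {"ax": 0, "ay": 0, "az": 0, "tx": 0, "ty": 0, "tz": 0.6, "grip": 4.5}
    - {"ax": 0, "ay": 0, "az": 0, "tx": 0, "ty": 0, "tz": 0.6, "grip": 4.5}
    - {"ax": 0, "ay": 0, "az": 0, "tx": 0, "ty": 0, "tz": 0, "grip": 3}
    - {"ax": 0, "ay": 0, "az": 0, "tx": 0, "ty": 0, "tz": 0, "grip": 1}
    - {"ax": 0, "ay": 0, "az": 0, "tx": 0, "ty": 0, "tz": 0, "grip": 1}
    - {"ax": 0, "ay": 0, "az": 0, "tx": 0, "ty": 0, "tz": 0, "grip": 1}
  squeeze: 20

```text
t: 3.62
tcp_pos: [0.4866, -0.2966, 0.041]
eef_rot: [0.987, 0.159, 0.0, 0.0]
ft_force: [-0.4, -0.6, 0.2]
gripper_width: 0.0096
gripper_force: 0.0
```

```bash
python3 -c "
from h import *
todo((.4869,-.2973,.042))
s=look('side')
print(blobs(s,(0,120,60),(6,255,255),15)[0][:6], proj(s,robot.state()['tcp_pos']))
cv2.imwrite('pics/k3.png',cv2.resize(s['pixels'][190:290,250:380],None,fx=6,fy=6))"
```

```text
t 3.62 shift cm [ 0.01  0.08 -0.1 ] turn [ 0.02 -0.01  0.05] F [-0.4 -0.6  0.2] grip 0.0096 0.0
[([299.8, 226.4], [296, 220, 8, 14, 84]), ([428.0, 284.3], [422, 277, 12, 16, 92]), ([444.5, 281.4], [438, 278, 14, 6, 39])] [[300.53938029 230.16914937]]
```

View pics/k3.png

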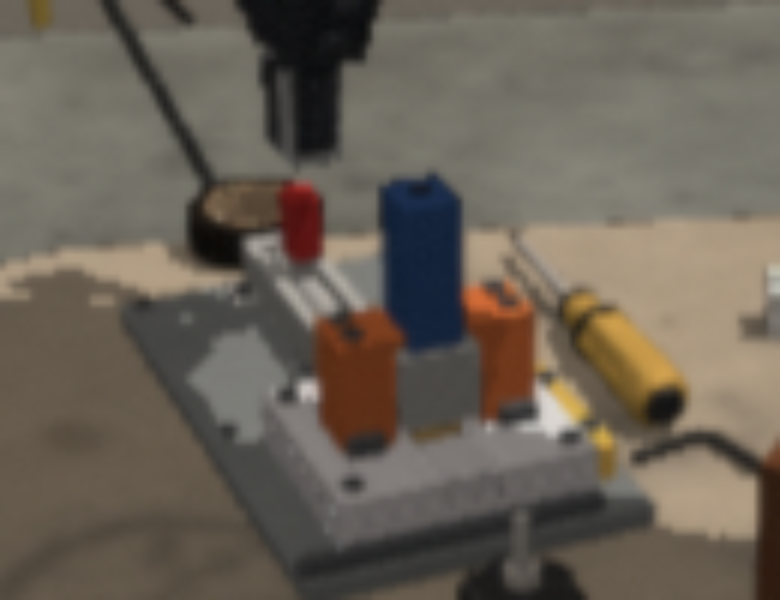

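The fingers closed on air (opening 9.6 mm, no grip force). In the side view the tip is at (300,217) while the knob top is at about (300,220), so the real fingertips are about 25 mm above the reported TCP. I'll open, descend in small steps and measure the tip row numerically.

>>> servo_tool:
  motion:
    - {"ax": 0, "ay": 0, "az": 0, "tx": 0, "ty": 0, "tz": 0, "grip": 4.5}
    - {"ax": 0, "ay": 0, "az": 0, "tx": 0, "ty": 0, "tz": 0, "grip": 4.5}
    - {"ax": 0, "ay": 0, "az": 0, "tx": 0, "ty": 0, "tz": 0, "grip": 4.5}
    - {"ax": 0, "ay": 0, "az": 0, "tx": 0, "ty": 0, "tz": 0.5, "grip": 4.5}
    - {"ax": 0, "ay": 0, "az": 0, "tx": 0, "ty": 0, "tz": 0.5, "grip": 4.5}
    - {"ax": 0, "ay": 0, "az": 0, "tx": 0, "ty": 0, "tz": 0, "grip": 4.5}

```text
t: 4.42
tcp_pos: [0.4859, -0.2962, 0.0301]
eef_rot: [0.987, 0.159, -0.001, -0.0]
ft_force: [-1.0, 0.4, -0.2]
gripper_width: 0.0447
gripper_force: 0.0
```

```bash
cat >> h.py <<'E'
def tips(im,cols,r0=185,r1=260,th=75):
    g=im['pixels'].max(2); out=[]
    for c in cols:
        d=np.where(g[r0:r1,c]<th)[0]; 
        k=0
        while k+1<len(d) and d[k+1]-d[k]<=2:k+=1
        out.append((c,int(d[k]+r0) if len(d) else None))
    return out
E
python3 -c "
from h import *
todo((.4869,-.2973,.042))
s=look('side');t=look('top');p=robot.state()['tcp_pos'];C=Ro.from_quat(robot.state()['eef_rot'])
print(tips(s,range(288,316)))
for y in(-.0225,.0225): print([proj(s,p+C.apply((0,y,z))).round(1).tolist() for z in(-.01,-.02,-.04)],[proj(t,p+C.apply((0,y,z))).round(1).tolist() for z in(-.01,-.04)])
S=cv2.resize(s['pixels'][185:265,270:340],(350,400));T=cv2.resize(t['pixels'][175:265,375:465],(400,400))
cv2.imwrite('pics/k4.png',np.hstack([S,T]))"
```

```text
t 4.42 shift cm [ 0.06  0.13 -1.19] turn [-0.05  0.06  0.05] F [-1.   0.4 -0.2] grip 0.0447 0.0
[(288, 193), (289, 195), (290, 197), (291, 205), (292, 213), (293, 214), (294, 214), (295, 214), (296, 214), (297, 214), (298, 215), (299, 219), (300, 220), (301, 221), (302, 223), (303, 225), (304, 223), (305, 223), (306, 223), (307, 222), (308, 222), (309, 220), (310, 206), (311, 206), (312, 206), (313, 206), (314, 201), (315, 190)]
[[[304.1, 234.5]], [[303.9, 230.3]], [[303.5, 221.9]]] [[[398.0, 221.3]], [[400.7, 218.9]]]
[[[297.3, 226.3]], [[297.1, 222.3]], [[296.7, 214.1]]] [[[419.1, 214.5]], [[422.6, 211.8]]]
```

View pics/k4.png

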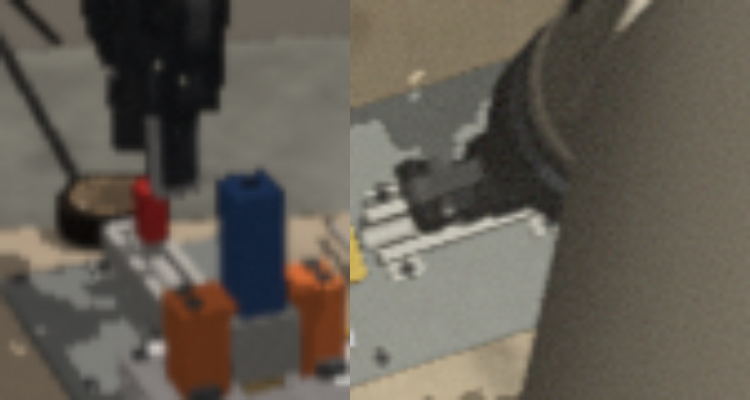

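In the side view the +y fingertip is at row 223–225 (cols 299–309) and the -y tip is at row 214. Columns match the prediction, so x is right, but the rows put the tips 25 mm too high. In the top view the finger lies along the barrel, so y is right too. I'll go 2.2 cm lower, which leaves the tips about 42 mm above the table, then close.

>>> servo_tool:
  motion:
    - {"ax": 0, "ay": 0, "az": 0, "tx": 0, "ty": 0, "tz": 0.6, "grip": 4.5}
    - {"ax": 0, "ay": 0, "az": 0, "tx": 0, "ty": 0, "tz": 0.6, "grip": 4.5}
    - {"ax": 0, "ay": 0, "az": 0, "tx": 0, "ty": 0, "tz": 0.5, "grip": 4.5}
    - {"ax": 0, "ay": 0, "az": 0, "tx": 0, "ty": 0, "tz": 0.5, "grip": 4.5}
    - {"ax": 0, "ay": 0, "az": 0, "tx": 0, "ty": 0, "tz": 0, "grip": 4.5}

```text
t: 5.15
tcp_pos: [0.4861, -0.2963, 0.0083]
eef_rot: [0.987, 0.159, -0.0, -0.0]
ft_force: [0.0, 0.5, 0.1]
gripper_width: 0.045
gripper_force: 0.0
```

```bash
python3 -c "
from h import *
todo((.4869,-.2973,.010))
s=look('side')
print(tips(s,range(290,316)));print(blobs(s,(0,120,60),(6,255,255),8)[0])
p=robot.state()['tcp_pos'];C=Ro.from_quat(robot.state()['eef_rot'])
for y in(-.0225,.0225): print([proj(s,p+C.apply((0,y,z))).round(1).tolist() for z in(-.01,-.02,-.04)])"
```

```text
t 5.15 shift cm [ 0.04  0.12 -0.17] turn [-0.04  0.04  0.06] F [0.  0.5 0.1] grip 0.045 0.0
[(290, 205), (291, 206), (292, 220), (293, 224), (294, 224), (295, 224), (296, 224), (297, 220), (298, 219), (299, 219), (300, 219), (301, 231), (302, 231), (303, 232), (304, 232), (305, 185), (306, 231), (307, 231), (308, 231), (309, 230), (310, 217), (311, 190), (312, 216), (313, 215), (314, 214), (315, 202)]
[([297.9, 225.9], [296, 220, 5, 14, 43]), ([428.0, 284.3], [422, 277, 12, 16, 91]), ([444.5, 281.4], [438, 278, 14, 6, 39])]
[[[304.5, 243.5]], [[304.3, 239.4]], [[303.9, 231.2]]]
[[[297.8, 235.1]], [[297.6, 231.1]], [[297.2, 223.1]]]
```

>>> servo_tool:
  motion:
    - {"ax": 0, "ay": 0, "az": 0, "tx": 0, "ty": 0.1, "tz": 0, "grip": 3}
    - {"ax": 0, "ay": 0, "az": 0, "tx": 0, "ty": 0, "tz": 0, "grip": 1}
    - {"ax": 0, "ay": 0, "az": 0, "tx": 0, "ty": 0, "tz": 0, "grip": 1}
    - {"ax": 0, "ay": 0, "az": 0, "tx": 0, "ty": 0, "tz": 0, "grip": 1}
  squeeze: 20

```text
t: 5.7
tcp_pos: [0.4871, -0.2977, 0.0091]
eef_rot: [0.987, 0.159, 0.0, 0.0]
ft_force: [-0.3, 0.9, 1.4]
gripper_width: 0.0132
gripper_force: 24.2
```

The knob is held (13.2 mm, 24 N). Now the bolt goes toward fixture +y, which is tool -y.

>>> servo_tool:
  motion:
    - {"ax": 0, "ay": 0, "az": 0, "tx": 0, "ty": -0.4, "tz": 0, "grip": 1}
    - {"ax": 0, "ay": 0, "az": 0, "tx": 0, "ty": -0.5, "tz": 0, "grip": 1}
    - {"ax": 0, "ay": 0, "az": 0, "tx": 0, "ty": -0.5, "tz": 0, "grip": 1}
    - {"ax": 0, "ay": 0, "az": 0, "tx": 0, "ty": -0.4, "tz": 0, "grip": 1}
    - {"ax": 0, "ay": 0, "az": 0, "tx": 0, "ty": -0.4, "tz": 0, "grip": 1}
    - {"ax": 0, "ay": 0, "az": 0, "tx": 0, "ty": -0.2, "tz": 0, "grip": 1}
    - {"ax": 0, "ay": 0, "az": 0, "tx": 0, "ty": 0, "tz": 0, "grip": 1}

```text
t: 6.58
tcp_pos: [0.4794, -0.2743, 0.0091]
eef_rot: [0.987, 0.159, 0.0, -0.0]
ft_force: [-0.2, -1.3, 5.2]
gripper_width: 0.0131
gripper_force: 24.7
```

>>> servo_tool:
  motion:
    - {"ax": 0, "ay": 0, "az": 0, "tx": 0, "ty": -0.2, "tz": 0, "grip": 1}
    - {"ax": 0, "ay": 0, "az": 0, "tx": 0, "ty": 0, "tz": 0, "grip": 1}

```text
t: 6.82
tcp_pos: [0.4789, -0.2728, 0.0091]
eef_rot: [0.987, 0.159, 0.0, 0.0]
ft_force: [0.2, -1.3, 5.2]
gripper_width: 0.0133
gripper_force: 24.7
```

>>> servo_tool:
  motion:
    - {"ax": 0, "ay": 0, "az": 0, "tx": 0, "ty": -0.2, "tz": 0, "grip": 1}
    - {"ax": 0, "ay": 0, "az": 0, "tx": 0, "ty": 0, "tz": 0, "grip": 1}

```text
t: 7.08
tcp_pos: [0.4783, -0.2708, 0.0091]
eef_rot: [0.987, 0.159, 0.0, 0.0]
ft_force: [1.5, -1.9, 6.1]
gripper_width: 0.0136
gripper_force: 24.7
```

>>> servo_tool:
  motion:
    - {"ax": 0, "ay": 0, "az": 0, "tx": 0, "ty": -0.2, "tz": 0, "grip": 1}
    - {"ax": 0, "ay": 0, "az": 0, "tx": 0, "ty": 0, "tz": 0, "grip": 1}

```text
t: 7.32
tcp_pos: [0.478, -0.2704, 0.0091]
eef_rot: [0.987, 0.158, 0.001, 0.001]
ft_force: [1.4, -5.1, 3.7]
gripper_width: 0.0132
gripper_force: 24.4
```

>>> servo_tool:
  motion:
    - {"ax": 0, "ay": 0, "az": 0, "tx": 0, "ty": -0.2, "tz": 0, "grip": 1}
    - {"ax": 0, "ay": 0, "az": 0, "tx": 0, "ty": 0, "tz": 0, "grip": 1}

```text
t: 7.58
tcp_pos: [0.4779, -0.2703, 0.0092]
eef_rot: [0.987, 0.158, 0.001, 0.003]
ft_force: [2.5, -7.3, 0.7]
gripper_width: 0.0132
gripper_force: 24.1
```

>>> servo_tool:
  motion:
    - {"ax": 0, "ay": 0, "az": 0, "tx": 0, "ty": -0.2, "tz": 0, "grip": 1}
    - {"ax": 0, "ay": 0, "az": 0, "tx": 0, "ty": 0, "tz": 0, "grip": 1}

```text
t: 7.82
tcp_pos: [0.4778, -0.2702, 0.0092]
eef_rot: [0.987, 0.158, 0.002, 0.004]
ft_force: [4.7, -9.8, -3.5]
gripper_width: 0.0131
gripper_force: 23.8
```

The bolt is against its stop: 29 mm of travel, no more motion while the force rises to 10 N. I'll relax the push, release, and raise the hand.

>>> servo_tool:
  motion:
    - {"ax": 0, "ay": 0, "az": 0, "tx": 0, "ty": 0.4, "tz": 0, "grip": 1}
    - {"ax": 0, "ay": 0, "az": 0, "tx": 0, "ty": 0, "tz": 0, "grip": 4.2}
    - {"ax": 0, "ay": 0, "az": 0, "tx": 0, "ty": 0, "tz": 0, "grip": 4.2}
    - {"ax": 0, "ay": 0, "az": 0, "tx": 0, "ty": 0, "tz": 0, "grip": 4.2}
    - {"ax": 0, "ay": 0, "az": 0, "tx": 0, "ty": 0, "tz": -3, "grip": 4.2}
    - {"ax": 0, "ay": 0, "az": 0, "tx": 0, "ty": 0, "tz": -4, "grip": 4.2}
    - {"ax": 0, "ay": 0, "az": 0, "tx": 0, "ty": 0, "tz": -4.5, "grip": 4.2}
    - {"ax": 0, "ay": 0, "az": 0, "tx": 0, "ty": 0, "tz": 0, "grip": 4.2}

```text
t: 8.82
tcp_pos: [0.48, -0.2697, 0.1274]
eef_rot: [0.987, 0.159, 0.003, 0.002]
ft_force: [0.5, 0.4, -0.5]
gripper_width: 0.0419
gripper_force: 0.0
```

```bash
python3 -c "
from h import *
todo((.4482,-.1792,.11))
s=look('side');t=look('top')
bs=blobs(s,(0,120,60),(6,255,255),15)[0][0];print(bs)
print(blobs(t,(0,120,60),(6,255,255),15)[0])
print('expected knob centre side at home/start',proj(s,[.4779,-.2693,.048]),proj(s,[.4871,-.2973,.048]))
print(blobs(s,(100,80,30),(125,255,255),50)[0][:2])
"
```

```text
t 8.82 shift cm [-0.19 -9.6   1.69] turn [ 0.29 -0.3   0.08] F [ 0.5  0.4 -0.5] grip 0.0419 0.0
([304.0, 231.6], [301, 225, 7, 14, 84])
[([199.6, 105.2], [195, 99, 10, 12, 79]), ([149.5, 252.4], [138, 211, 23, 81, 803]), ([396.6, 222.6], [392, 220, 9, 6, 30]), ([296.3, 338.6], [270, 334, 54, 13, 222]), ([296.6, 359.7], [275, 349, 47, 18, 191])]
expected knob centre side at home/start [[304.68054532 232.56679898]] [[300.17293983 227.17170151]]
[([320.2, 232.9], [314, 219, 13, 29, 324]), ([565.8, 471.6], [557, 463, 17, 17, 57])]
```

The knob moved as expected: side view (304,231.6), predicted (304.7,232.6). Next I move over the block and run a tilt test in free air. It shows which point the tool turns about, since the tips look about 27 mm short of the TCP.

>>> servo_tool:
  motion:
    - {"ax": 0.3, "ay": -0.3, "az": 0, "tx": 0, "ty": -2.4, "tz": 0, "grip": 4.2}
    - {"ax": 0, "ay": 0, "az": 0, "tx": -0.1, "ty": -2.4, "tz": 0, "grip": 4.2}
    - {"ax": 0, "ay": 0, "az": 0, "tx": -0.1, "ty": -2.4, "tz": 0, "grip": 4.2}
    - {"ax": 0, "ay": 0, "az": 0, "tx": 0, "ty": -2.4, "tz": 0, "grip": 4.2}
    - {"ax": 0, "ay": 10, "az": 0, "tx": 0, "ty": 0, "tz": 0, "grip": 4.2}
    - {"ax": 0, "ay": 0, "az": 0, "tx": 0, "ty": 0, "tz": 0, "grip": 4.2}
    - {"ax": 0, "ay": 0, "az": 0, "tx": 0, "ty": 0, "tz": 0, "grip": 4.2}

```text
t: 9.8
tcp_pos: [0.4452, -0.1777, 0.1241]
eef_rot: [0.984, 0.158, 0.083, -0.016]
ft_force: [0.4, 0.1, 0.9]
gripper_width: 0.0417
gripper_force: 0.0
```

```bash
cat > tl.py <<'E'
from h import *
todo((.4482,-.1792,.11),LEAN if 'LEAN' in globals() else 0)
s=look('side');p=robot.state()['tcp_pos'];C=Ro.from_quat(robot.state()['eef_rot'])
print(p,tips(s,range(295,346),150,260))
for y in(-.021,.021): print([proj(s,p+C.apply((0,y,z))).round(1).tolist() for z in(0,-.01,-.035)])
E
python3 tl.py
```

```text
t 9.8 shift cm [-0.01  0.24  1.43] turn [-0.32 -9.65  0.04] F [0.4 0.1 0.9] grip 0.0417 0.0
[ 0.44602752 -0.17775476  0.12435076] [(295, 227), (296, 227), (297, 220), (298, 220), (299, 221), (300, 227), (301, 225), (302, 224), (303, None), (304, 239), (305, 239), (306, 243), (307, 245), (308, 246), (309, 179), (310, None), (311, None), (312, 166), (313, 167), (314, 167), (315, 172), (316, 173), (317, 193), (318, 193), (319, 193), (320, 193), (321, 193), (322, 193), (323, 193), (324, 193), (325, 194), (326, 192), (327, 186), (328, 184), (329, 201), (330, 201), (331, 201), (332, 201), (333, 201), (334, 202), (335, 201), (336, 199), (337, 193), (338, 187), (339, 183), (340, 183), (341, 183), (342, 183), (343, 183), (344, 183), (345, 182)]
[[[325.3, 221.2]], [[326.1, 216.2]], [[327.9, 203.5]]]
[[[317.2, 213.0]], [[317.8, 208.2]], [[319.6, 195.9]]]
```

>>> servo_tool:
  motion:
    - {"ax": 0, "ay": -10, "az": 0, "tx": 0, "ty": 0, "tz": 0, "grip": 4.2}
    - {"ax": 0, "ay": -10, "az": 0, "tx": 0, "ty": 0, "tz": 0, "grip": 4.2}
    - {"ax": 0, "ay": 0, "az": 0, "tx": 0, "ty": 0, "tz": 0, "grip": 4.2}
    - {"ax": 0, "ay": 0, "az": 0, "tx": 0, "ty": 0, "tz": 0, "grip": 4.2}

```text
t: 10.35
tcp_pos: [0.4455, -0.1781, 0.1237]
eef_rot: [0.983, 0.159, -0.089, 0.012]
ft_force: [-0.1, -0.6, -0.7]
gripper_width: 0.0421
gripper_force: 0.0
```

```bash
python3 tl.py
```

```text
t 10.35 shift cm [0.46 0.2  1.31] turn [-0.32 10.33  0.13] F [-0.1 -0.6 -0.7] grip 0.0421 0.0
[ 0.44478099 -0.17862904  0.12394886] [(295, 163), (296, 166), (297, 170), (298, 171), (299, 172), (300, 172), (301, 176), (302, 177), (303, 177), (304, 181), (305, 185), (306, 189), (307, 193), (308, 194), (309, 195), (310, 196), (311, 196), (312, 195), (313, 195), (314, 195), (315, 197), (316, 202), (317, 203), (318, 202), (319, 203), (320, 204), (321, 204), (322, 204), (323, 203), (324, 203), (325, 203), (326, 184), (327, 183), (328, 183), (329, 182), (330, 178), (331, None), (332, None), (333, 259), (334, 259), (335, 259), (336, 259), (337, 259), (338, 258), (339, None), (340, None), (341, None), (342, None), (343, 243), (344, None), (345, 247)]
[[[325.9, 221.2]], [[325.0, 216.5]], [[322.4, 204.6]]]
[[[317.8, 213.0]], [[316.8, 208.5]], [[314.3, 196.9]]]
```

>>> servo_tool:
  motion:
    - {"ax": 0, "ay": 10, "az": 0, "tx": 0, "ty": 0, "tz": 0, "grip": 4.2}
    - {"ax": 0, "ay": 0, "az": 0, "tx": 0, "ty": 0, "tz": 0, "grip": 4.2}
    - {"ax": 0, "ay": 0, "az": 0, "tx": 0, "ty": 0, "tz": 0, "grip": 4.2}

```text
t: 10.78
tcp_pos: [0.445, -0.1792, 0.1249]
eef_rot: [0.987, 0.158, -0.003, -0.002]
ft_force: [0.5, 0.4, 0.3]
gripper_width: 0.0419
gripper_force: 0.0
```

```bash
python3 tl.py
```

```text
t 10.78 shift cm [0.31 0.11 1.49] turn [-0.23  0.26 -0.06] F [0.5 0.4 0.3] grip 0.0419 0.0
[ 0.44575782 -0.17869639  0.12482862] [(295, 227), (296, 227), (297, 220), (298, 220), (299, 221), (300, 227), (301, 225), (302, 224), (303, 154), (304, 161), (305, 167), (306, 168), (307, 168), (308, 172), (309, 174), (310, 180), (311, 190), (312, 192), (313, 193), (314, 193), (315, 193), (316, 193), (317, 193), (318, 193), (319, 193), (320, 200), (321, 201), (322, 202), (323, 201), (324, 201), (325, 201), (326, 202), (327, 202), (328, 201), (329, 200), (330, 200), (331, 200), (332, 199), (333, 182), (334, 182), (335, 182), (336, 181), (337, 181), (338, 179), (339, 178), (340, 165), (341, 157), (342, None), (343, 243), (344, None), (345, 247)]
[[[325.4, 220.8]], [[325.3, 215.9]], [[325.0, 203.4]]]
[[[317.3, 212.6]], [[317.1, 207.8]], [[316.7, 195.7]]]
```

The tips swing about 5.5 px for ±10°, more than the tip row implies. I'll measure more carefully with printed masks at two leans.

>>> servo_tool:
  motion:
    - {"ax": 0, "ay": 10, "az": 0, "tx": 0, "ty": 0, "tz": 0, "grip": 4.2}
    - {"ax": 0, "ay": 0, "az": 0, "tx": 0, "ty": 0, "tz": 0, "grip": 4.2}
    - {"ax": 0, "ay": 0, "az": 0, "tx": 0, "ty": 0, "tz": 0, "grip": 4.2}

```text
t: 11.2
tcp_pos: [0.4465, -0.1783, 0.1247]
eef_rot: [0.984, 0.158, 0.083, -0.016]
ft_force: [1.1, -0.5, 1.4]
gripper_width: 0.0422
gripper_force: 0.0
```

```bash
cat > asc.py <<'E'
from h import *
s=look('side');np.save('/tmp/s%d.npy'%int(robot.state()['t']*100),s['pixels'])
g=s['pixels'].max(2)[150:222,290:350]
print(robot.state()['tcp_pos'],robot.state()['eef_rot'])
for i in range(0,72,2):print(150+i,''.join('%x'%min(15,v//10) for v in g[i]))
E
python3 asc.py
```

```text
[ 0.446965   -0.17805432  0.12478014] [ 0.98368419  0.1586396   0.08337637 -0.01572506]
150 989989999888989998999842111211111121222212211111233444445889
152 898989898888988888999842222212112111122222111121222223444577
154 999988888888988889889842221211122211112211111111222222344443
156 989988888888888889888842212211112121222111111122111112333332
158 888888888888888889989842222112222112222111111222221112333332
160 889888888888888888888842111111112212221111111122111123333321
162 989998888888888888888842121111121122121111221122111123333311
164 898988888888888888888832112211122212222112676322111122222211
166 999999888888888888888842212211222221121221222221111222221112
168 999999888888888888888888832212222221111112222221111111111113
170 999888888888888888888888841111122122111225732211111221111127
172 988888888888888888888888842111111112122237421111113763211257
174 888888888888888888888888887532221111222225322111213732111378
176 888888888888888888888888886321111111212112221112222222212778
178 888888888887888888777777775221111111121222111112212222225788
180 888788888777888888877888863111111
[... 627 characters left out ...]
bbbbbbbbbbbaaaaaaaabbbb8777655555556abbbbbbbbbbbbb
202 bbbbbbbbbbbbaaaaabbbbbbbbbbbbbbbbbb9766666699abbbbbbbbbbbbbb
204 cbbbbbbbbbbbbbbbbbbbbbbbbbbbbbbbbbbbbbbbbbbbbabbbbbbbbbbbbbb
206 cbbbbbbbbbbbbbbbbbbbbbbbbbbbbbbbbbbbbbbbbbbbbbbbbbbbbbbbbbbb
208 cccbbbbbbbbbbbbbbccccbbcbbbbbbbccccccbbbbbbbbbbccccccbbccccc
210 cbbbbbbbbbbbbbbbcccccccbbbbbbcccccccccbbbbcbbbbccccccccccccc
212 ccbbbbbbbbbcccbbbbbbbbbbbbbbbbbcccccccbbbbbbcccccccccccccccc
214 bccbbbbbbbbbbbbbbbbbbbbbbbbcccbccbbbbbbbbbbbcccccccccccccccc
216 cbbbbbbbbbbbbbbbbbbbbbbbbbbbccccbbbbbbbbbbbcccccccccdddddddd
218 bbbbbbbbbbbbbbbbbbbbbbbbbbbbbbb9abbbbbbccccccccccccccddddddd
220 998878865899abbbbaa99aa986676666778abbbbccccccccdcdddddddccc
```

>>> servo_tool:
  motion:
    - {"ax": 0, "ay": -10, "az": 0, "tx": 0, "ty": 0, "tz": 0, "grip": 4.2}
    - {"ax": 0, "ay": -10, "az": 0, "tx": 0, "ty": 0, "tz": 0, "grip": 4.2}
    - {"ax": 0, "ay": 0, "az": 0, "tx": 0, "ty": 0, "tz": 0, "grip": 4.2}
    - {"ax": 0, "ay": 0, "az": 0, "tx": 0, "ty": 0, "tz": 0, "grip": 4.2}

```text
t: 11.75
tcp_pos: [0.4458, -0.178, 0.1238]
eef_rot: [0.983, 0.159, -0.089, 0.012]
ft_force: [0.0, -0.3, 0.0]
gripper_width: 0.0421
gripper_force: 0.0
```

```bash
python3 asc.py
```

```text
[ 0.4450512  -0.17858057  0.12408054] [ 0.98332531  0.15806979 -0.08915269  0.01170826]
150 862111112222221111122345555421238888889999889998898898889888
152 984111111222222111122234555542238888888889889889988888888899
154 886211111112222111111123455555437777788988888898888888899888
156 888422111111222111111112344555554222268888888998888888888888
158 898832111111222111111112222345444322238898889988888888888888
160 888862111111112211111112222234433321137889888888888888888888
162 889884111112111221111122112123333321113888888898888888888888
164 899888311111211221111121111113333321113888888888888888888888
166 999998621111111211111111111122333321112888888888888888888888
168 999998842211111121121111111112222221113888888888888888888888
170 999888863221111112221211111111222221113888888888888888888888
172 988888888873111112222221111111111111113788888888888888888888
174 888888888883111111122121111111111111112688888888888888888888
176 888888888875322112111122111112421111111278888888888888787888
178 888888888877777523221122111125632222211277877788878888887888
180 888788888777885322221111111112222
[... 627 characters left out ...]
bbbbbbbbbbbaaaaa7773121121357bbbbbbbbbbbbbbbbbbbbb
202 bbbbbbbbbbbbbaaaabbbbbbbba677522345688bcccbbbbbbbbbbbbbbbbbb
204 bbbbbbbbbbbbbbbbbbbbbbbbbba987777999bbbbbbbbbbbbbbbbbbbbbbbb
206 cbbbbbbbbbbbbbbbbbbbbbbbbbbbbbbbbbbbbbbbbbbbbbbbbbbbbbbbbbbc
208 cccbbbbbbbbbbbbbbcccccbbbbbbbbbccccccbbbbbbbbbbccccccbcccccc
210 cbbbbbbbbbbbbbbbcccccccbbbbbbcccccccccbbbbcbbbbccccccccccccc
212 ccbbbbbbbbccbcbbbbbbbbbbbbbbbbbcccccccbbbbbbcccccccccccccccc
214 bcbbcbbbbbbbbbbbbbbbbbbbbbbbcccbbbbbbbbbbbbbcccccccccccccccc
216 ccbbbbbbbbbbbbbbbbbbbbbbbbbbcccccbbbbbbbbbbccccccccccddddddd
218 bbbbbbbbbbbbbbbbbbabbbbbbbbbbbb9abbbbbbcccccccccccccccdddddd
220 998878865899abbbaaa99aa9aabcbaaacbaabbbbcccccccccddddddddccc
```

>>> servo_tool:
  motion:
    - {"ax": 0, "ay": 10, "az": 0, "tx": 0, "ty": 0, "tz": 0, "grip": 4.2}
    - {"ax": 0, "ay": 0, "az": 0, "tx": 0, "ty": 0, "tz": 0, "grip": 4.2}
    - {"ax": 0, "ay": 0, "az": 0, "tx": 0, "ty": 0, "tz": 0, "grip": 4.2}

```text
t: 12.18
tcp_pos: [0.4451, -0.1792, 0.1249]
eef_rot: [0.987, 0.158, -0.003, -0.002]
ft_force: [0.6, -0.2, 0.3]
gripper_width: 0.0421
gripper_force: 0.0
```

```bash
python3 asc.py
```

```text
[ 0.44579238 -0.17869501  0.12487179] [ 0.9873775   0.1583561  -0.00247226 -0.00170723]
150 999999989888842211111112222211111111234455544888888898888888
152 888889988888832111111111122111111111233344554433334888898889
154 899898888889862221211111112111111111122223444443222688998888
156 999988888888883221111111111221111111212222334333211388888888
158 888888888888884211111111112111111122111112233332113888888888
160 888888888888884211111121212121111122111112333332112888888888
162 899998888888888311111111111221111221111112333331113788888888
164 999988888888888421211111221221113773111112232221113888888888
166 999999888888888411211123321211212221111112222221127888888888
168 999999988888888865211112221122122111111111111111137888888888
170 999889888888888888311112112111112521111111111111128888888888
172 988888888888888888521111121121223731111111111111258888888888
174 888888888888888888865422211221122521111112121111278888888878
176 888888888888888888885432112221212111111222222211378888887778
178 888888888887888888774321121211112111111222222111278888887888
180 888888887777888888877522221222221
[... 627 characters left out ...]
bbbbbbbbbbbaaaaaaaaa6776433445568bbbbbbbbbbbbbbbbb
202 bbbbbbbbbbbbaaaabbbabbbbbbbbbba87777679999bbbbbbbbbbbbbbbbbb
204 cbbbbbbbbbbbbbbbbbbbbbbbbbbbbbbbabbbbbbbbbbbbabbbbbbbbbbbbbb
206 cbbbbbbbbbbbbbbbbbbbbbbbbbbbbbbbbbbbbbbbbbbbbbbbbbbbbbbbbbbc
208 ccccbbbbbbbbbbbbbcccccbbbbbbbbbbcccccbbbbbbbbbbcccccbbbccccc
210 ccbbbbbbbbbbbbbbcccccccbbbbbbcccccccbcbbbbbbbbbcbccccccccccc
212 ccbbbbbbbbbccccbbbbbbbbbbbbbbbbcccccccbbbbbbcccccccccccccccc
214 bccbcbbbbbbbbbbbbbbbbbbbbbbbccbbbbbbbbbbbbbbcccccccccccccccc
216 cbbbbbbbbbbbbbbbbbbbbbbbbbbbcccccbbbbbbbbbbcccccccccdddddddd
218 bbbbbbbbbbbbbbbbbbabbbbbbbbbbbb9abbbbbccccccccccccccccdddddd
220 998878865899abbbaa999aa9879aaaaacbaabbbbcccccccccddddddddccc
```

The front fingertip centre moves ±3.4 px for ±10°. That puts the tips about 38 mm behind the turning point when 42 mm open, matching the rows. So the reported pose is right and the fingertips end about 30 mm short of the TCP when gripping. I'll place the tips about 81 mm above the table, which is a reported z of 0.049 and 19 mm above the block's rocking axis.

>>> servo_tool:
  motion:
    - {"ax": -0.2, "ay": 0.2, "az": 0, "tx": 0.3, "ty": 0.1, "tz": 0, "grip": 4.2}
    - {"ax": 0, "ay": 0, "az": 0, "tx": 0, "ty": 0, "tz": 2, "grip": 4.2}
    - {"ax": 0, "ay": 0, "az": 0, "tx": 0, "ty": 0, "tz": 2, "grip": 4.2}
    - {"ax": 0, "ay": 0, "az": 0, "tx": 0, "ty": 0, "tz": 2, "grip": 4.2}
    - {"ax": 0, "ay": 0, "az": 0, "tx": 0, "ty": 0, "tz": 0.8, "grip": 4.2}
    - {"ax": 0, "ay": 0, "az": 0, "tx": 0, "ty": 0, "tz": 0, "grip": 4.2}
    - {"ax": 0, "ay": 0, "az": 0, "tx": 0, "ty": 0, "tz": 0, "grip": 4.2}

```text
t: 13.1
tcp_pos: [0.4493, -0.1785, 0.0568]
eef_rot: [0.987, 0.159, -0.0, -0.0]
ft_force: [0.8, 1.1, 1.1]
gripper_width: 0.0422
gripper_force: 0.0
```

```bash
python3 -c "
from h import *
todo((.4482,-.1792,.049))
s=look('side');t=look('top')
S=cv2.resize(s['pixels'][170:270,270:370],(400,400));T=cv2.resize(t['pixels'][185:275,310:400],(400,400))
cv2.imwrite('pics/k5.png',np.hstack([S,T]))"
```

```text
t 13.1 shift cm [-0.12  0.03  0.78] turn [-0.04  0.04  0.07] F [0.8 1.1 1.1] grip 0.0422 0.0
```

View pics/k5.png

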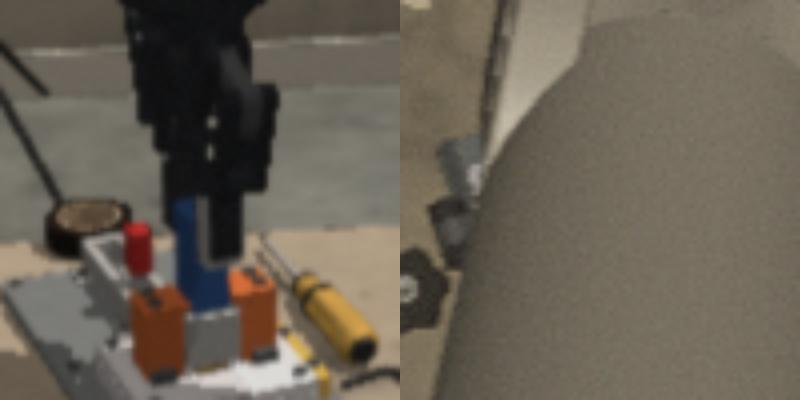

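The side view shows the front finger (crop 197–243, tip row 263) standing in front of the blue grip (175–228), with the tip above the jaw tops. The alignment is right. I'll lower the last 8 mm and close.

>>> servo_tool:
  motion:
    - {"ax": 0, "ay": 0, "az": 0, "tx": -0.1, "ty": 0, "tz": 0.7, "grip": 4.2}
    - {"ax": 0, "ay": 0, "az": 0, "tx": 0, "ty": 0, "tz": 0, "grip": 3}
    - {"ax": 0, "ay": 0, "az": 0, "tx": 0, "ty": 0, "tz": 0, "grip": 2}
    - {"ax": 0, "ay": 0, "az": 0, "tx": 0, "ty": 0, "tz": 0, "grip": 2}
    - {"ax": 0, "ay": 0, "az": 0, "tx": 0, "ty": 0, "tz": 0, "grip": 2}
    - {"ax": 0, "ay": 0, "az": 0, "tx": 0, "ty": 0, "tz": 0, "grip": 2}
  squeeze: 60

```text
t: 13.95
tcp_pos: [0.4472, -0.1786, 0.0491]
eef_rot: [0.987, 0.159, -0.001, -0.001]
ft_force: [-0.9, -0.7, -1.0]
gripper_width: 0.0229
gripper_force: 58.7
```

The grip holds with 59 N at 22.9 mm and small forces. Now I rock towards -x (near jaw) about the foot axis.

>>> servo_tool:
  motion:
    - {"ax": 0, "ay": 2.5, "az": 0, "tx": -0.08, "ty": 0, "tz": 0, "grip": 2}
    - {"ax": 0, "ay": 2.5, "az": 0, "tx": -0.08, "ty": 0, "tz": 0, "grip": 2}
    - {"ax": 0, "ay": 0, "az": 0, "tx": 0, "ty": 0, "tz": 0, "grip": 2}

```text
t: 14.32
tcp_pos: [0.4462, -0.179, 0.0492]
eef_rot: [0.986, 0.158, 0.043, -0.008]
ft_force: [1.9, 1.0, -2.1]
gripper_width: 0.0231
gripper_force: 59.2
```

>>> servo_tool:
  motion:
    - {"ax": 0, "ay": 2.5, "az": 0, "tx": -0.08, "ty": 0, "tz": 0, "grip": 2}
    - {"ax": 0, "ay": 2.5, "az": 0, "tx": -0.08, "ty": 0, "tz": 0, "grip": 2}
    - {"ax": 0, "ay": 0, "az": 0, "tx": 0, "ty": 0, "tz": 0, "grip": 2}

```text
t: 14.7
tcp_pos: [0.4449, -0.1796, 0.0494]
eef_rot: [0.984, 0.158, 0.085, -0.014]
ft_force: [0.7, 1.1, 1.3]
gripper_width: 0.023
gripper_force: 59.6
```

```bash
cat > ang.py <<'E'
from h import *
todo((.4482,-.1792,.049),0)
s=look('side')
print('jaws',[b for b in blobs(s,(7,120,60),(17,255,255),60)[0] if 290<b[0][0]<350 and b[0][1]<262])
b,l=blobs(s,(100,80,30),(125,255,255),30);
h=cv2.cvtColor(s['pixels'],cv2.COLOR_BGR2HSV);m=cv2.inRange(h,(100,80,30),(125,255,255))[:,300:345]
for r in range(222,250,4):
    c=np.where(m[r])[0];print(r,(c.min()+300,c.max()+300) if len(c) else '',end='; ')
h=cv2.cvtColor(s['pixels'],cv2.COLOR_BGR2HSV);m=cv2.inRange(h,(7,120,60),(17,255,255))[:,290:350]
print()
for r in(246,250,254,258):print(r,np.where(m[r])[0]+290)
print('red',[x for x in blobs(s,(0,120,60),(6,255,255),15)[0] if 295<x[0][0]<310])
E
python3 ang.py
```

```text
t 14.7 shift cm [0.31 0.06 0.09] turn [-0.08 -9.92  0.02] F [0.7 1.1 1.3] grip 0.023 59.62030112743378
jaws [([335.3, 247.0], [330, 236, 11, 23, 185]), ([309.2, 252.2], [303, 242, 14, 22, 253])]
222 (np.int64(320), np.int64(324)); 226 (np.int64(319), np.int64(323)); 230 (np.int64(319), np.int64(323)); 234 (np.int64(318), np.int64(322)); 238 (np.int64(318), np.int64(324)); 242 (np.int64(317), np.int64(329)); 246 (np.int64(320), np.int64(328)); 
246 [303 304 305 306 307 310 311 312 313 314 315 316 331 332 333 334 335 336
 337 338 339 340]
250 [303 304 305 306 307 308 309 310 311 312 313 314 315 332 333 334 335 336
 337 338 339 340]
254 [303 304 305 306 307 308 309 310 311 312 313 314 315 331 332 333 334 335
 336 337 338 339 340]
258 [303 304 305 306 307 308 309 310 311 312 313 314 315 332 333 334]
red [([304.0, 231.6], [301, 225, 7, 14, 84])]
```

The near jaw has moved: centroid column 333.1 → 335.3, about 4 mm. I'll go a little further, come back upright, then rock to the far side.

>>> servo_tool:
  motion:
    - {"ax": 0, "ay": 2, "az": 0, "tx": -0.07, "ty": 0, "tz": 0, "grip": 2}
    - {"ax": 0, "ay": 2, "az": 0, "tx": -0.07, "ty": 0, "tz": 0, "grip": 2}
    - {"ax": 0, "ay": 0, "az": 0, "tx": 0, "ty": 0, "tz": 0, "grip": 2}

```text
t: 15.12
tcp_pos: [0.4439, -0.1802, 0.0492]
eef_rot: [0.98, 0.157, 0.12, -0.02]
ft_force: [1.5, 1.2, 2.8]
gripper_width: 0.0234
gripper_force: 59.9
```

```bash
python3 ang.py
```

```text
t 15.12 shift cm [0.42 0.04 0.12] turn [ -0.07 -13.92   0.05] F [1.5 1.2 2.8] grip 0.0234 59.858418703079224
jaws [([336.3, 247.6], [331, 237, 12, 22, 183]), ([309.2, 252.2], [303, 242, 14, 22, 253])]
222 (np.int64(322), np.int64(327)); 226 (np.int64(321), np.int64(326)); 230 (np.int64(321), np.int64(325)); 234 (np.int64(320), np.int64(324)); 238 (np.int64(319), np.int64(327)); 242 (np.int64(318), np.int64(330)); 246 (np.int64(322), np.int64(329)); 
246 [303 304 305 306 307 310 311 312 313 314 315 316 332 333 334 335 336 337
 338 339 340 341]
250 [303 304 305 306 307 308 309 310 311 312 313 314 315 333 334 335 336 337
 338 339 340 341]
254 [303 304 305 306 307 308 309 310 311 312 313 314 315 332 333 334 335 336
 337 338 339 340 341]
258 [303 304 305 306 307 308 309 310 311 312 313 314 315 333 334 335]
red [([304.0, 231.6], [301, 225, 7, 14, 84])]
```

>>> servo_tool:
  motion:
    - {"ax": 0, "ay": -2.8, "az": 0, "tx": 0.09, "ty": 0, "tz": 0, "grip": 2}
    - {"ax": 0, "ay": -2.8, "az": 0, "tx": 0.09, "ty": 0, "tz": 0, "grip": 2}
    - {"ax": 0, "ay": -2.8, "az": 0, "tx": 0.1, "ty": 0, "tz": 0, "grip": 2}
    - {"ax": 0, "ay": -2.8, "az": 0, "tx": 0.09, "ty": 0, "tz": 0, "grip": 2}
    - {"ax": 0, "ay": -2.8, "az": 0, "tx": 0.09, "ty": 0, "tz": 0, "grip": 2}
    - {"ax": 0, "ay": 0, "az": 0, "tx": 0, "ty": 0, "tz": 0, "grip": 2}

```text
t: 15.92
tcp_pos: [0.4485, -0.1785, 0.0491]
eef_rot: [0.987, 0.16, -0.001, -0.0]
ft_force: [1.1, 0.2, -0.4]
gripper_width: 0.0229
gripper_force: 59.9
```

```bash
python3 ang.py
```

```text
t 15.93 shift cm [-0.05  0.06  0.01] turn [-0.06  0.12  0.17] F [ 1.1  0.2 -0.4] grip 0.0229 59.85376596450806
jaws [([334.9, 246.7], [327, 236, 15, 23, 242]), ([308.7, 252.3], [302, 242, 15, 23, 256])]
222 (np.int64(313), np.int64(317)); 226 (np.int64(313), np.int64(317)); 230 (np.int64(314), np.int64(317)); 234 (np.int64(314), np.int64(317)); 238 (np.int64(314), np.int64(318)); 242 (np.int64(315), np.int64(325)); 246 (np.int64(318), np.int64(325)); 
246 [302 303 304 305 306 309 310 311 312 313 314 315 316 329 330 331 332 333
 334 335 336 337 338 339 340 341]
250 [302 303 304 305 306 307 308 309 310 311 312 313 314 330 331 332 333 334
 335 336 337 338 339 340 341]
254 [303 304 305 306 307 308 309 310 311 312 313 314 330 331 332 333 334 335
 336 337 338 339 340 341]
258 [303 304 305 306 307 308 309 310 311 312 313 314 315 333 334 335]
red [([304.0, 231.6], [301, 225, 7, 14, 84])]
```

>>> servo_tool:
  motion:
    - {"ax": 0, "ay": -2.5, "az": 0, "tx": 0.08, "ty": 0, "tz": 0, "grip": 2}
    - {"ax": 0, "ay": -2.5, "az": 0, "tx": 0.08, "ty": 0, "tz": 0, "grip": 2}
    - {"ax": 0, "ay": -2.5, "az": 0, "tx": 0.08, "ty": 0, "tz": 0, "grip": 2}
    - {"ax": 0, "ay": -2.5, "az": 0, "tx": 0.08, "ty": 0, "tz": 0, "grip": 2}
    - {"ax": 0, "ay": 0, "az": 0, "tx": 0, "ty": 0, "tz": 0, "grip": 2}

```text
t: 16.6
tcp_pos: [0.4506, -0.178, 0.0492]
eef_rot: [0.983, 0.158, -0.087, 0.013]
ft_force: [0.5, -0.2, 2.6]
gripper_width: 0.0229
gripper_force: 60.3
```

>>> servo_tool:
  motion:
    - {"ax": 0, "ay": -2, "az": 0, "tx": 0.07, "ty": 0, "tz": 0, "grip": 2}
    - {"ax": 0, "ay": -2, "az": 0, "tx": 0.07, "ty": 0, "tz": 0, "grip": 2}
    - {"ax": 0, "ay": 0, "az": 0, "tx": 0, "ty": 0, "tz": 0, "grip": 2}

```text
t: 16.98
tcp_pos: [0.452, -0.1775, 0.0491]
eef_rot: [0.98, 0.158, -0.122, 0.019]
ft_force: [-0.6, -0.7, 4.6]
gripper_width: 0.0231
gripper_force: 60.6
```

```bash
cat > edge.py <<'E'
from h import *
todo((.4482,-.1792,.049),0)
s=look('side');a=cv2.imread('pics/side0.png')
def edges(p):
    # sub-pixel column of the strongest edge: saturation profile averaged over rows
    S=cv2.cvtColor(p,cv2.COLOR_BGR2HSV)[:,:,1].astype(float)
    def e(r0,r1,c0,c1):
        w=S[r0:r1,c0:c1].mean(0);g=np.abs(np.diff(w));k=g.argmax();i=slice(max(0,k-2),k+3)
        return round(float((g[i]*np.arange(c0,c1-1)[i]).sum()/g[i].sum()+.5),2)
    return {'far_outer':e(247,258,297,308),'near_outer':e(246,254,334,348)}
e0,e1=edges(a),edges(s['pixels']);print(e0,e1)
u=proj(s,[*(np.array([.4486,-.1793])+np.array([[np.cos(YAW)],[np.sin(YAW)]]).T[0]*.0),.05])
k=proj(s,[.4486+np.cos(YAW)*.01,-.1793+np.sin(YAW)*.01,.05])-u
print('px per 10mm +x',k,'far mm',(e1['far_outer']-e0['far_outer'])/k[0,0]*10,'near mm',-(e1['near_outer']-e0['near_outer'])/k[0,0]*10)
E
python3 edge.py;python3 ang.py
```

```text
t 16.98 shift cm [-0.4   0.04  0.11] turn [-0.06 14.21  0.1 ] F [-0.6 -0.7  4.6] grip 0.0231 60.59019327163696
{'far_outer': 302.38, 'near_outer': 338.45} {'far_outer': 297.99, 'near_outer': 341.28}
px per 10mm +x [[-4.70300086  0.97712088]] far mm 9.334465648371411 near mm 6.01743457514602
t 17.02 shift cm [-0.4   0.04  0.11] turn [-0.06 14.19  0.09] F [-0.6 -0.8  3.9] grip 0.0233 60.57584881782532
jaws [([334.6, 246.9], [327, 236, 15, 23, 248]), ([304.9, 252.9], [298, 242, 15, 23, 259])]
222 ; 226 (np.int64(305), np.int64(307)); 230 (np.int64(306), np.int64(307)); 234 (np.int64(307), np.int64(309)); 238 (np.int64(309), np.int64(310)); 242 (np.int64(311), np.int64(321)); 246 (np.int64(314), np.int64(322)); 
246 [298 299 300 301 302 306 307 308 309 310 311 312 329 330 331 332 333 334
 335 336 337 338 339 340 341]
250 [298 299 300 301 302 303 304 305 306 307 308 309 310 329 330 331 332 333
 334 335 336 337 338 339 340 341]
254 [299 300 301 302 303 304 305 306 307 308 309 310 311 329 330 331 332 333
 334 335 336 337 338 339 340 341]
258 [299 300 301 302 303 304 305 306 307 308 309 310 311 333 334 335]
red [([302.9, 232.4], [301, 225, 6, 14, 50])]
```

Both jaws have moved: far about 9 mm, near about 6 mm, and both need more than 3 mm. I return the block upright.

>>> servo_tool:
  motion:
    - {"ax": 0, "ay": 2.8, "az": 0, "tx": -0.09, "ty": 0, "tz": 0, "grip": 2}
    - {"ax": 0, "ay": 2.8, "az": 0, "tx": -0.09, "ty": 0, "tz": 0, "grip": 2}
    - {"ax": 0, "ay": 2.8, "az": 0, "tx": -0.09, "ty": 0, "tz": 0, "grip": 2}
    - {"ax": 0, "ay": 2.8, "az": 0, "tx": -0.09, "ty": 0, "tz": 0, "grip": 2}
    - {"ax": 0, "ay": 2.9, "az": 0, "tx": -0.09, "ty": 0, "tz": 0, "grip": 2}
    - {"ax": 0, "ay": 0, "az": 0, "tx": 0, "ty": 0, "tz": 0, "grip": 2}
    - {"ax": 0, "ay": 0, "az": 0, "tx": 0, "ty": 0, "tz": 0, "grip": 2}

```text
t: 17.95
tcp_pos: [0.4469, -0.1786, 0.0491]
eef_rot: [0.987, 0.159, -0.001, -0.001]
ft_force: [-2.4, -1.4, -0.7]
gripper_width: 0.0232
gripper_force: 59.6
```

```bash
python3 edge.py;python3 ang.py
```

```text
t 17.95 shift cm [0.1  0.1  0.01] turn [-0.13  0.14  0.08] F [-2.4 -1.4 -0.7] grip 0.0232 59.58736717700958
{'far_outer': 302.38, 'near_outer': 338.45} {'far_outer': 298.52, 'near_outer': 342.12}
px per 10mm +x [[-4.70300086  0.97712088]] far mm 8.207525604262845 near mm 7.803528229959758
t 18.0 shift cm [0.08 0.1  0.01] turn [-0.13  0.12  0.09] F [-1.2 -0.2 -1.9] grip 0.023 59.58116590976715
jaws [([335.5, 246.8], [328, 237, 16, 22, 249]), ([305.4, 252.8], [299, 242, 15, 23, 252])]
222 (np.int64(314), np.int64(317)); 226 (np.int64(314), np.int64(317)); 230 (np.int64(314), np.int64(317)); 234 (np.int64(315), np.int64(317)); 238 (np.int64(315), np.int64(319)); 242 (np.int64(315), np.int64(326)); 246 (np.int64(317), np.int64(326)); 
246 [299 300 301 302 306 307 308 309 310 311 312 330 331 332 333 334 335 336
 337 338 339 340 341 342]
250 [299 300 301 302 303 304 305 306 307 308 309 310 311 330 331 332 333 334
 335 336 337 338 339 340 341 342]
254 [299 300 301 302 303 304 305 306 307 308 309 310 311 330 331 332 333 334
 335 336 337 338 339 340 341 342]
258 [300 301 302 303 304 305 306 307 308 309 310 311 333 334 335 336]
red [([304.0, 231.6], [301, 225, 7, 14, 84])]
```

The block is upright again and both jaws are about 8 mm back. I lift slowly.

>>> servo_tool:
  motion:
    - {"ax": -0.1, "ay": 0.1, "az": 0, "tx": 0.08, "ty": 0, "tz": 0, "grip": 2}
    - {"ax": 0, "ay": 0, "az": 0, "tx": 0, "ty": 0, "tz": -0.4, "grip": 2}
    - {"ax": 0, "ay": 0, "az": 0, "tx": 0, "ty": 0, "tz": -0.4, "grip": 2}
    - {"ax": 0, "ay": 0, "az": 0, "tx": 0, "ty": 0, "tz": -0.4, "grip": 2}
    - {"ax": 0, "ay": 0, "az": 0, "tx": 0, "ty": 0, "tz": 0, "grip": 2}

```text
t: 18.68
tcp_pos: [0.4488, -0.1785, 0.0621]
eef_rot: [0.987, 0.159, 0.001, 0.0]
ft_force: [-0.0, -0.2, -3.2]
gripper_width: 0.0234
gripper_force: 59.4
```

```bash
python3 edge.py
```

```text
t 18.68 shift cm [-0.08  0.05  1.31] turn [ 0.05 -0.16  0.05] F [-0.  -0.2 -3.2] grip 0.0234 59.4146454334259
{'far_outer': 302.38, 'near_outer': 338.45} {'far_outer': 298.54, 'near_outer': 342.12}
px per 10mm +x [[-4.70300086  0.97712088]] far mm 8.164999564862436 near mm 7.803528229959758
```

>>> servo_tool:
  motion:
    - {"ax": 0, "ay": 0, "az": 0, "tx": 0, "ty": 0, "tz": -0.8, "grip": 2}
    - {"ax": 0, "ay": 0, "az": 0, "tx": 0, "ty": 0, "tz": -1, "grip": 2}
    - {"ax": 0, "ay": 0, "az": 0, "tx": 0, "ty": 0, "tz": -1, "grip": 2}
    - {"ax": 0, "ay": 0, "az": 0, "tx": 0, "ty": 0, "tz": -1, "grip": 2}
    - {"ax": 0, "ay": 0, "az": 0, "tx": 0, "ty": 0, "tz": -1, "grip": 2}
    - {"ax": 0, "ay": 0, "az": 0, "tx": 0, "ty": 0, "tz": -1, "grip": 2}
    - {"ax": 0, "ay": 0, "az": 0, "tx": 0, "ty": 0, "tz": -0.4, "grip": 2}
    - {"ax": 0, "ay": 0, "az": 0, "tx": 0, "ty": 0, "tz": 0, "grip": 2}

```text
t: 19.73
tcp_pos: [0.4483, -0.1785, 0.1238]
eef_rot: [0.987, 0.159, 0.001, 0.0]
ft_force: [0.7, -0.2, -2.8]
gripper_width: 0.023
gripper_force: 59.5
```

>>> servo_tool:
  motion:
    - {"ax": 0, "ay": 0, "az": 0, "tx": -0.05, "ty": 0, "tz": 0, "grip": 2}
    - {"ax": 0, "ay": 0, "az": 0, "tx": 0, "ty": 0, "tz": 0, "grip": 2}
    - {"ax": 0, "ay": 0, "az": 0, "tx": 0, "ty": 0, "tz": 0, "grip": 2}
    - {"ax": 0, "ay": 0, "az": 0, "tx": 0, "ty": 0, "tz": 0, "grip": 2}

```text
t: 20.23
tcp_pos: [0.4477, -0.1785, 0.1234]
eef_rot: [0.987, 0.159, 0.001, -0.0]
ft_force: [0.9, 0.2, -2.7]
gripper_width: 0.0231
gripper_force: 59.5
```

```bash
python3 edge.py;python3 -c "
from h import *
s=look('side')
cv2.imwrite('pics/end.png',cv2.resize(s['pixels'][160:280,260:380],(600,600),interpolation=cv2.INTER_CUBIC))"
```

```text
t 20.23 shift cm [0.02 0.08 7.44] turn [-0.   -0.09  0.06] F [ 0.9  0.2 -2.7] grip 0.0231 59.465137124061584
{'far_outer': 302.38, 'near_outer': 338.45} {'far_outer': 298.52, 'near_outer': 342.11}
px per 10mm +x [[-4.70300086  0.97712088]] far mm 8.207525604262845 near mm 7.782265210259613
```

View pics/end.png

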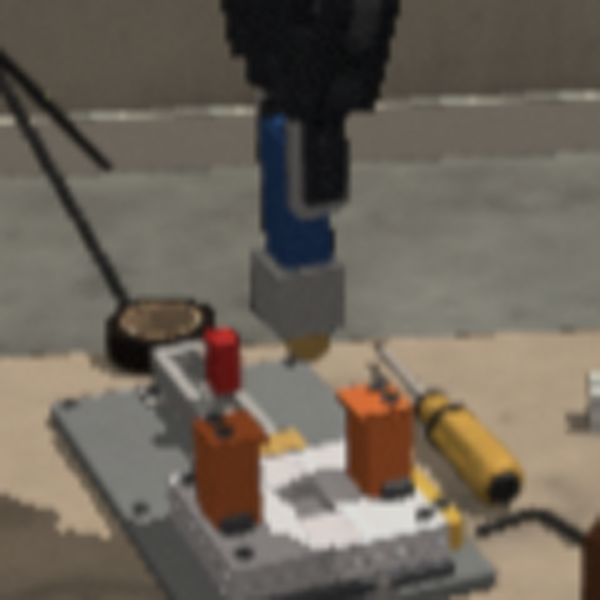

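The end view shows the block hanging upright at (300,260) over the empty slot, above both pushed-back jaws (230,465) and (378,440). The red knob is still home at (222,360) and the tools are undisturbed.

```bash
python3 -c "
from station import robot
print(robot.sign_off())"
```

```text
the job is handed in; nothing more can be done
None
```

Job handed in at about 20 s of the 51 s allowed: the bolt is against its end stop, both jaws are pushed back about 8 mm, and the block is held upright about 2.5 cm above the jaws over its nest.

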